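# Clear the starter and crank it with the ignition key

## Robot

A 7-joint arm with a two-finger parallel gripper is mounted at the origin on the work surface. World frame = base frame: x ahead of the robot, y to its left, z up, the work surface at z = 0. Lengths are in m, angles in degrees, forces in N, time in s.
With the tool pointing down it reaches from about 0.425 to 0.875 m from the base axis. Payload 4.7 kg.
Tool frame: the origin (TCP) lies midway between the tips of the shut fingers; the grasp point (between the pads) lies 19 mm behind it; z points along the fingers, y is the line along which they close (so a half turn about z gives the same grasp; the last joint's range is limited). The gripper opens to 87 mm and grips with 3 to 60 N. Pads are 19 mm wide; open, the fingers measure 117 mm over their backs; the gripper's body (75 mm by 190 mm) begins 51 mm behind the grasp point.
Start: joints at [-72.932, 18.392, -4.016, 83.108, 1.295, 78.541, -3.26], TCP at [0.182, 0.624, 0.194] pointing down, gripper open.
Joint ranges: [-163.93, 163.93], [-17.29, 119.83], [-79.2, 71.16], [3.27, 140.29], [-89.18, 269.18], [5.43, 117.66], [-154.24, 154.24]. Speed limits (degrees/s): [147.25, 147.25, 180, 180, 180, 180, 180].

## Interface

Orientations are given as [roll, pitch, yaw] about the fixed x, y, z axes, in that order (R = Rz(yaw) Ry(pitch) Rx(roll)).
In Python, from cell import env, viewer, boxes_of, masks_of gives the robot as it stands. The module is installed in compiled form; this text tells all that it offers.
- The arm moves only by the tool apply_moves, never from a script. Its argument "moves" is a list of rows, each a list of 7 numbers: the shift along the tool's x, y, z scaled (see below), then the turn, a rotation vector about the tool's x, y, z scaled (see below), then the opening, from 0 (shut) to 1 (fully open). A call has 1 to 20 rows; each row is the pose to reach, as a shift and turn from the pose commanded when the call began, along the tool's axes at that moment; what a row does not reach only later rows make up. The controller multiplies each number of a shift by 0.2 m and each number of a turn by 1.5 rad. A row lasts 1/10 s, in which the tool goes at most 50 mm and 8.59 degrees, less where a joint would pass 70% of its speed; a pose out of reach is approached as far as the arm can. A call with a number of a shift or a turn outside -1 to 1 is refused whole. A call with a gripper value outside its range is refused whole. The fingers move at their own pace and stop on an object; "grip_force" is the grip in N (left out, the last holds). Time passes only in rows, so rows that repeat a pose let the fingers close. It gives the time, the measured TCP pose, the force, the opening and the grip force at its end, in the units of the state.
- env.get_obs(): the state, without advancing time (a new reading comes with each control period).
- viewer.read_camera(name): name is "scene" or "top" or "wrist"; returns the picture (400x640x3 uint8, red, green, blue); there is no depth.
- viewer.get_calibration(name): a dict with "fov_y" (degrees; the focal length in pixels is half the picture's height over the tangent of half this angle, whatever the lens; pixels are square), "cx", "cy" (the principal point, pixels), "position" and "orientation" of the camera in the world. Camera axes: x right, y up, looking along -z (the intrinsics and any distortion apply to the point x, -y, -z); pixel columns grow to the right and rows downward; lengths in m; the calibration is good to about 2 mm. A picture is of the moment at which its call begins: read the wrist's pose just before it. get_calibration takes no time and is no camera call; for the wrist camera it gives the pose at the moment of the call.
- env.sign_off(): hands the job in; it is judged then, once.
Trained networks look in the newest picture that a camera, given by its name, has taken for a name from the list of things; names that differ only in an ending like _2 or _b are one class to them, and where a whole thing is asked for, a point or a joint stands for the part that bears it (a point fixed in the world has none). Each returns a list of dicts, best first, with "conf" (0 to 1); they miss things now and then, are a little off and sometimes report something else, mostly with a low value. They report only what shows in the picture. A call takes as long as a camera call. They do not tell look-alikes from the thing itself.
- boxes_of(camera, target): "location" ([column, row] in pixels, amid what is visible of it).
- masks_of(camera, target): "pixels" (400x640 bool, what is visible of it) and "location" ([column, row] in pixels, amid what is visible of it).
The state is a dict: "time_s": time; "qpos": joint angles; "joint_velocities": joint speeds; "effort": joint torques, N m; "tool_pos": TCP position; "tool_rot": TCP orientation; "force": force on the tool from outside, world axes, zero at the start; "wrist_torque": the same for the moment, N m; "grip_width": finger opening in m; "grasp_force": force on a finger pad.
Only numpy, scipy, OpenCV 4.12 (cv2) and the standard library are available. Lean on these libraries where they do the work, as an engineer would, in place of code of your own. Each camera call takes 0.05 s, during which the arm holds its last target. There are 200 camera calls.

## Task

Get the starter demonstration ready and crank it: first drop the two loose nuts lying in front of the starter's pinion into the steel parts dish, then take the ignition key and turn it clockwise, past the accessory and ignition-on clicks, all the way to its stop at START. The key springs back if let go, so finish while still holding it there; never crank while a nut is outside the dish, do not tip the dish, and leave the control module, the relay and the screwdriver where they lie.

Things in the scene. Friction and masses are not known exactly. Their poses are not given: they have to be found in the camera images.
- nut_a_center (a point): centre of a loose steel hexagon nut, 24 mm across flats, 13 mm high, 15 mm hole, about 35 g, lying flat on the board (board top 10 mm above the work surface), so its centre starts 16.5 mm above the work surface. Own z: the hole's axis; flats face its x axis and every 60 degrees from it. It lies 60 to 110 mm in front of the pinion tip, on the robot's side of the pinion axis, nothing within 30 mm
- nut_b_center (a point): centre of a second nut, the same in every way, on the far side of the pinion axis, 90 mm or more from the first
- dish: round open steel parts dish standing loose on the board on a 6 mm rubber foot; origin at the centre of its underside, z up; 120 mm across the rim, 40 mm high, inner floor 10 mm above its underside and 94 mm across, wall 3 mm and flaring outwards; about 0.32 kg. It and the ignition lock may change places
- dish_in (a point): centre of the dish's inner floor, 10 mm above its underside
- lock: ignition lock fixed upright on a folded steel bracket that is screwed to the board; origin on the board under the lock's axis, z up along the axis. Bracket feet reach 68 mm to either side along its y, 30 mm along its x; its top plate is 60 mm above the board and 78 mm (y) by 60 mm (x); the bezel round the key ends 74 mm above the board
- key_grip (a point): centre of the key's black plastic head, on the lock's axis, 106 mm above the board. The head is upright, 34 mm wide along its own x, 12 mm thick along its own y (grasp it across this thickness), 42 mm high along z (from 21 mm below this point to 21 mm above; a small wire loop 9 mm high on top is only for looks). It turns with the key about the vertical axis; at LOCK its x lies along the lock's x
- key (a joint): angle of the key in rad, growing clockwise seen from above: 0 LOCK (start), clicks home and stays at 0.52 (accessory) and at 1.04 (ignition on), end stop at 1.36, which is START. From START a spring drives it back to ignition on when let go. Turning takes up to 0.26 N m, most of it between ignition on and START; four white ticks round the key mark the positions
- pinion_tip (a point): tip of the pinion on the axis of the starter motor, which is fixed to the board, 64 mm above the board; the motor lies along this point's +y (230 mm long, 85 mm wide, 125 mm flange, up to 155 mm high); the nuts lie on its -y side
- module: bystander: loose black control module 70 x 110 x 28 mm with a grey plug on its -x side, origin at the centre of its underside
- relay: bystander: loose black car relay, 28 mm cube with brass blades on top, origin at the centre of its underside
- screwdriver: bystander: loose screwdriver lying along its own x, about 200 mm long, origin at its underside
There are look-alikes about, which are no part of the job. Leave any purple look-alike of the dish alone.

How it is judged (in metres and radians):
On the way, in this order (a step that is already met when the one before it is completed fails the run):
1. both nuts lie in the dish, let go (horizontal distance between each of nut_a_center, nut_b_center and dish_in below 0.05 m and z of each of nut_a_center, nut_b_center in the frame of dish below 0.04 m and contact force between the fingers and nut_a below 0.1 N and contact force between the fingers and nut_b below 0.1 N), for 0.2 s.
2. the key is turned to START and held there by the gripper (value of joint key above 1.25 rad and contact force between the fingers and key above 1 N), for 0.5 s.
At the end, for the whole second after the job is handed in: Both nuts lie in the dish (centres within 50 mm of its axis, below its rim), the dish stands upright (within 0.15 rad), and the gripper's fingers still hold the key (contact force above 1 N) at START: key angle above 1.25 rad, where 1.04 is ignition on and 1.36 the end stop (all of step 2 and horizontal distance between each of nut_a_center, nut_b_center and dish_in below 0.05 m and z of nut_a_center in the frame of dish between 0.01 and 0.04 m and z of nut_b_center in the frame of dish between 0.01 and 0.04 m and angle between dish's own z axis and vertical below 0.15 rad); the arm keeps its last pose, push and grip.
It fails at once if the key is turned towards START (past 1.2 rad) while a nut is outside the dish (value of joint key above 1.2 rad and (horizontal distance between any of nut_a_center, nut_b_center and dish_in above 0.06 m or z of any of nut_a_center, nut_b_center in the frame of dish above 0.05 m)).
It fails at once if the dish is tipped by more than 0.5 rad (angle between dish's own z axis and vertical above 0.5 rad).
It fails at once if the module, the relay or the screwdriver is moved by more than 30 mm (distance of any of module, relay, screwdriver from where it was at the start of the episode above 0.03 m).
It also fails if it takes over 72 s, if anything falls off the work surface, if the arm or the gripper's body presses on something with over 40 N, if the wrist force passes 120 N, or if a joint passes its speed limit or range.

## Working session

There is one attempt and no reset: what is moved stays moved. The work goes in short steps, Python scripts to look and compute and a tool call to move; the robot and the scene stay as the last step left them, time stands still between calls to the robot, and variables do not carry over. Pictures are saved under pics/ and viewed, at most 10 in all, crops included, and the job is handed in when it is done.

Besides the shell and the picture viewer there is one more tool, called after "Request:" as a command line: name --pt "numbers of a row" for each row, then --argument value for the rest. apply_moves: Moves the arm, as the interface text tells. Shifts and turns lie within -1 to 1; 1 stands for 0.2 m of shift or 1.5 rad of turn. Its arguments: {"type":"object","properties":{"moves":{"type":"array","items":{"type":"array","items":{"type":"number","minimum":-1,"maximum":1}}},"grip_force":{"type":"number"}},"required":["moves"]}

```bash
mkdir -p pics
cat > h.py <<'E'
import numpy as np, cv2
from scipy.spatial.transform import Rotation as R
from cell import env, viewer, boxes_of, masks_of
def cal(n):
    c=viewer.get_calibration(n); f=200/np.tan(np.radians(c['fov_y'])/2); return c,f
def rot(o):
    o=np.array(o,float)
    return o if o.shape==(3,3) else R.from_euler('xyz',o,degrees=True).as_matrix()
def pt(c,f,uv,z):
    d=rot(c['orientation'])@np.array([(uv[0]-c['cx'])/f,-(uv[1]-c['cy'])/f,-1]); p=np.array(c['position'])
    return p+d*(z-p[2])/d[2]
def px(c,f,P):
    q=rot(c['orientation']).T@(np.array(P)-c['position']); return [c['cx']+f*q[0]/-q[2], c['cy']-f*q[1]/-q[2]]
def save(im,n): cv2.imwrite('pics/'+n,im[:,:,::-1])
E
python3 - <<'E'
from h import *
print(env.get_obs())
for n in ['top','scene','wrist']:
    print(n,viewer.get_calibration(n))
    im=viewer.read_camera(n); 
    if n!='wrist': save(im,n+'1.png')
    if n!='wrist':
        for t in ['nut_a_center','dish','lock','key_grip','module','relay','screwdriver','pinion_tip']:
            print(n,t,[(np.round(b['location']).tolist(),round(b['conf'],2)) for b in boxes_of(n,t)][:5])
E
```

```text
{'time_s': 0.0, 'qpos': array([-72.93389712,  18.4400326 ,  -4.01502455,  83.17361158,
         1.29770032,  78.54123467,  -3.26104105]), 'joint_velocities': array([-0.0858659 , -0.05787499,  0.01597088,  0.11878929,  0.06994514,
       -0.02702559,  0.04862387]), 'effort': array([-2.66162806e-04, -4.91307592e+01, -4.04493660e-01, -3.12510073e+01,
       -6.40203897e-02,  4.41829709e-02,  1.87916321e-04]), 'tool_pos': array([0.18188517, 0.62340857, 0.1933618 ]), 'tool_rot': array([-1.79890512e+02,  8.51097316e-03,  1.63742643e+02]), 'force': array([-0.4150397 ,  0.35639811, -0.24820282]), 'wrist_torque': array([-0.0099345 , -0.00276612, -0.03499046]), 'grasp_force': 0.0, 'grip_width': 0.08743336248205892}
top {'fov_y': 42.29089698088133, 'cx': 319.8844784683803, 'cy': 195.77879681649168, 'position': array([ 0.32211899, -0.03192706,  1.49277423]), 'orientation': array([  4.26125619,   0.49550211, -89.43537396])}
top nut_a_center [([332.0, 183.0], 0.53)]
top dish [([426.0, 282.0], 0.77), ([412.0, 188.0], 0.64)]
top lock [([329.0, 185.0], 0.9), ([329.0, 185.0], 0.69)]
top key_grip [([33
[... 350 characters left out ...]
0.69059517]), 'orientation': array([ 56.77553629,  -1.04068778, 116.86837873])}
scene nut_a_center [([234.0, 202.0], 0.72), ([382.0, 278.0], 0.7)]
scene dish [([277.0, 161.0], 0.78), ([235.0, 204.0], 0.69)]
scene lock [([310.0, 227.0], 0.58)]
scene key_grip [([314.0, 203.0], 0.55)]
scene module [([185.0, 246.0], 0.95)]
scene relay [([262.0, 280.0], 0.79)]
scene screwdriver [([403.0, 252.0], 0.71), ([236.0, 203.0], 0.38)]
scene pinion_tip [([470.0, 296.0], 0.77), ([309.0, 203.0], 0.67)]
wrist {'fov_y': 58.144533599316304, 'cx': 317.2856455621578, 'cy': 201.93208063283646, 'position': array([0.11159615, 0.64485616, 0.38374724]), 'orientation': array([-15.63452259,   0.0771667 ,  73.78378981])}
```

View pics/top1.png

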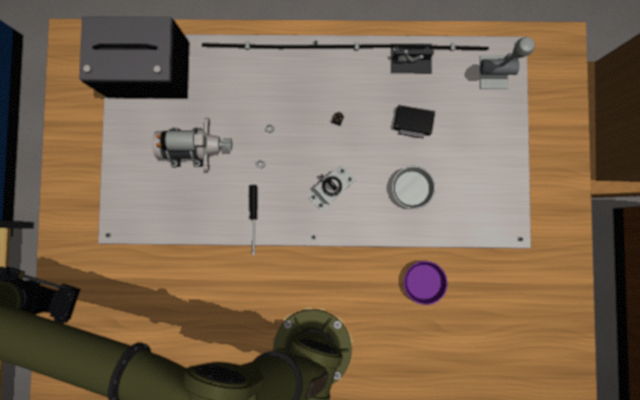

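View pics/scene1.png

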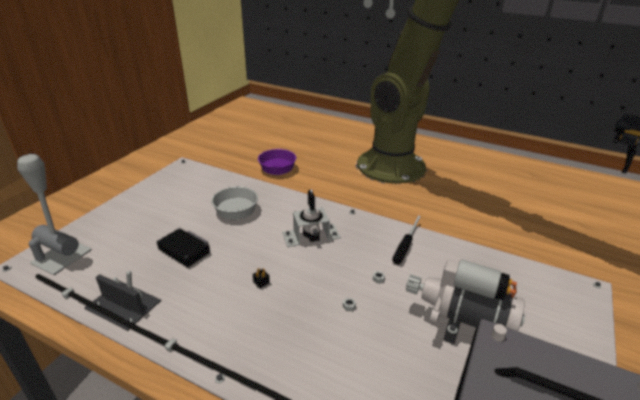

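The top view shows the nuts at (261,164) and (269,128), the steel dish at (412,188) and a purple look-alike dish at (425,282). The lock is at (330,186), the relay at (338,118), the module at (414,121), the screwdriver at (253,205) and the pinion tip at (230,146). Possible nut mix-ups are the board screws at (313,237), (108,236) and (520,239). I choose the two rings in front of the pinion and the steel dish on the board.

Run:
```python
from h import *
im=viewer.read_camera('top')
cr=np.hstack([cv2.resize(im[110:180,220:290],(390,390),interpolation=cv2.INTER_CUBIC),cv2.resize(im[150:220,295:365],(390,390),interpolation=cv2.INTER_CUBIC)])
save(cr,'crop1.png')
c,f=cal('top')
print(c.keys(),f)
for n,uv,z in [('nutnear',(261,164),.0165),('nutfar',(269,128),.0165),('dishrim',(412,188),.05),('key',(332,184),.116),('lock top',(332,186),.07),('relay',(338,118),.03),('scr',(253,205),.025),('scrtop',(252,185),.025),('scrtip',(253,255),.02),('module',(414,121),.038),('pinion',(230,146),.074)]:
    print(n,pt(c,f,uv,z).round(4))
for n in ['top','scene']:
    viewer.read_camera(n)
    c2,f2=cal(n)
    for m in masks_of(n,'dish')[:3]:
        ys,xs=np.where(m['pixels']);(a,b),r=cv2.minEnclosingCircle(np.c_[xs,ys].astype(np.float32)); print(n,'dish',(a,b),r,m['conf'],pt(c2,f2,(a,b),.04).round(4))
cs,fs=cal('scene')
for uv in [(379,277),(349,304)]: print('scene nut',pt(cs,fs,uv,.0165).round(4))
```

```text
dict_keys(['fov_y', 'cx', 'cy', 'position', 'orientation']) 517.0904903106083
nutnear [0.5222 0.1524 0.0165]
nutfar [0.6273 0.1311 0.0165]
dishrim [ 0.4537 -0.2758  0.05  ]
key [ 0.4565 -0.0511  0.116 ]
lock top [ 0.4554 -0.0518  0.07  ]
relay [ 0.6551 -0.068   0.03  ]
scr [0.4033 0.1719 0.025 ]
scrtop [0.4604 0.1759 0.025 ]
scrtip [0.2616 0.1699 0.02  ]
module [ 0.6464 -0.2842  0.038 ]
pinion [0.564  0.2322 0.074 ]
top dish (424.8529357910156, 282.1470642089844) 22.04381561279297 0.83 [ 0.1923 -0.3123  0.04  ]
top dish (413.0937194824219, 186.84019470214844) 22.186878204345703 0.55 [ 0.4579 -0.2806  0.04  ]
scene dish (234.04205322265625, 199.7056121826172) 22.456592559814453 0.97 [ 0.4536 -0.2847  0.04  ]
scene dish (276.5841064453125, 158.1224365234375) 18.678817749023438 0.62 [ 0.1989 -0.3099  0.04  ]
scene nut [0.5257 0.1569 0.0165]
scene nut [0.6294 0.1307 0.0165]
```

View pics/crop1.png

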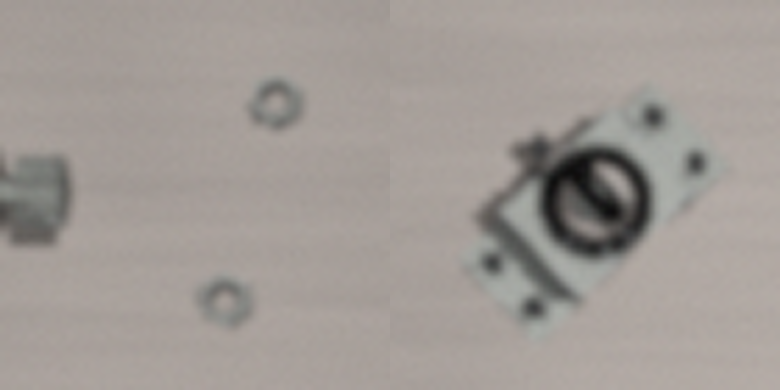

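The crop shows both nuts as hex rings, near (260.4,164.2) and far (269.4,128.8). The key and lock are at (331.8,186), with the key head running from upper left to lower right.

Request:
apply_moves --pt "-0.2 -0.15 -0.5 0 0 0 0.6" --pt "-0.77 -0.6 -0.5 0 0 0 0.6" --pt "-0.77 -0.6 -0.5 0 0 0 0.6" --pt "-0.77 -0.6 -0.5 0 0 0 0.6" --pt "-0.77 -0.6 -0.5 0 0 0 0.6" --pt "-0.77 -0.6 -0.5 0 0 0 0.6" --grip_force 20

```text
time_s: 1.8
tool_pos: [0.3014, 0.4621, 0.2973]
tool_rot: [179.8, 0.2, 163.2]
force: [-0.1, 0.3, 0.3]
grip_width: 0.0538
grasp_force: 0.0
```

Request:
apply_moves --pt "-0.77 -0.6 0 0 0 0.3 0.6" --pt "-0.77 -0.6 0 0 0 0.4 0.6" --pt "-0.77 -0.6 0 0 0 0.5 0.6" --pt "-0.77 -0.6 0 0 0 0.7 0.6" --pt "-0.77 -0.6 0 0 0 0.857 0.6" --pt "-0.77 -0.6 0 0 0 0.857 0.6" --pt "-0.77 -0.6 0 0 0 0.857 0.6" --pt "-0.77 -0.6 0 0 0 0.857 0.6" --pt "-0.77 -0.6 0 0 0 0.857 0.6" --pt "-0.77 -0.6 0 0 0 0.857 0.6"

```text
time_s: 2.8
tool_pos: [0.41, 0.3082, 0.2942]
tool_rot: [-180.0, -0.0, 90.1]
force: [-1.0, 0.1, -0.0]
grip_width: 0.0523
grasp_force: 0.0
```

Request:
apply_moves --pt "-0.77 0.6 0.2 0 0 0 0.6" --pt "-0.77 0.6 0.4 0 0 0 0.6" --pt "-0.77 0.6 0.6 0 0 0 0.6" --pt "-0.77 0.6 0.72 0 0 0 0.6" --pt "-0.77 0.6 0.72 0 0 0 0.6" --pt "-0.77 0.6 0.72 0 0 0 0.6" --pt "-0.77 0.6 0.72 0 0 0 0.6" --pt "-0.77 0.6 0.72 0 0 0 0.6"

```text
time_s: 3.6
tool_pos: [0.531, 0.1556, 0.1517]
tool_rot: [179.9, -0.1, 90.3]
force: [0.0, 0.3, 0.1]
grip_width: 0.0522
grasp_force: 0.0
```

```bash
cat >> h.py <<'E'
def mask_pt(cam,t,z,near=None):
    c,f=cal(cam); out=[]
    for m in masks_of(cam,t):
        ys,xs=np.where(m['pixels'])
        if len(xs)<5: continue
        (a,b),r=cv2.minEnclosingCircle(np.c_[xs,ys].astype(np.float32))
        out.append((round(m['conf'],2),np.round((xs.mean(),ys.mean()),1).tolist(),round(r,1),pt(c,f,(a,b),z).round(4).tolist(),pt(c,f,(xs.mean(),ys.mean()),z).round(4).tolist(),m['pixels']))
    return out
E
python3 - <<'E'
from h import *
o=env.get_obs(); print(o['tool_pos'],o['tool_rot'],o['qpos'])
im=viewer.read_camera('wrist'); save(im,'w1.png')
c,f=cal('wrist'); 
for m in mask_pt('wrist','nut_a_center',.0165):
    print(m[:5])
    cs,_=cv2.findContours(m[5].astype(np.uint8),0,1); k=max(cs,key=cv2.contourArea).reshape(-1,2)
    # flat orientation: width as function of direction on plane z=.023
    P=np.array([pt(c,f,u,.02)[:2] for u in k])
    w=[np.ptp(P@[np.cos(a),np.sin(a)]) for a in np.radians(np.arange(0,180,10))]; print((np.array(w)*1000).round(0))
E
```

```text
[0.53101445 0.15560092 0.15171263] [ 1.79912575e+02 -9.14897521e-02  9.02636633e+01] [-39.50425633   8.0669679   22.44774681 101.2923396   -3.3110483
  71.16353289 -15.92917019]
(0.84, [310.7, 185.4], 15.2, [0.5251, 0.1549, 0.0165], [0.5257, 0.1546, 0.0165])
[27. 27. 26. 25. 26. 27. 28. 28. 28. 26. 27. 28. 28. 27. 27. 25. 25. 26.]
```

View pics/w1.png

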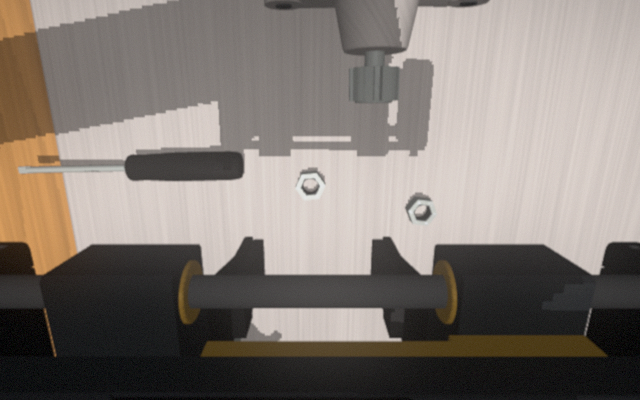

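The wrist view shows the near nut at (311,185) with its points left and right (flats at 30/90/150°), and the far nut at (420,210). The screwdriver handle ends at (243,165). I'll grasp the near nut at yaw 60.

Request:
apply_moves --pt "0 -0.03 0.1 0 0 0.1 0.5" --pt "0 -0.03 0.25 0 0 0.2 0.5" --pt "0 -0.03 0.4 0 0 0.3 0.5" --pt "0 -0.03 0.5 0 0 0.35 0.5" --pt "0 -0.03 0.6 0 0 0.35 0.5" --pt "0 -0.03 0.65 0 0 0.35 0.5" --pt "0 -0.03 0.69 0 0 0.35 0.5" --pt "0 -0.03 0.69 0 0 0.35 0.5" --pt "0 -0.03 0.69 0 0 0.35 0" --pt "0 -0.03 0.69 0 0 0.35 0" --pt "0 -0.03 0.69 0 0 0.35 0" --pt "0 -0.03 0.69 0 0 0.35 0" --pt "0 -0.03 0.69 0 0 0.35 0"

```text
time_s: 5.0
tool_pos: [0.5249, 0.1536, 0.0127]
tool_rot: [180.0, -0.0, 60.0]
force: [-0.0, 0.5, -1.1]
grip_width: 0.0118
grasp_force: 0.0
```

Run:
```python
from h import *
im=viewer.read_camera('wrist'); save(im,'w2.png'); o=env.get_obs();print(o['grip_width'],o['tool_pos'])
for m in mask_pt('wrist','nut_a_center',.0165): print(m[:5])
```

```text
0.007355119566350737 [0.52486091 0.15358905 0.01265774]
(0.9, [316.3, 235.2], 26.9, [0.5249, 0.1552, 0.0165], [0.5259, 0.1562, 0.0165])
```

View pics/w2.png

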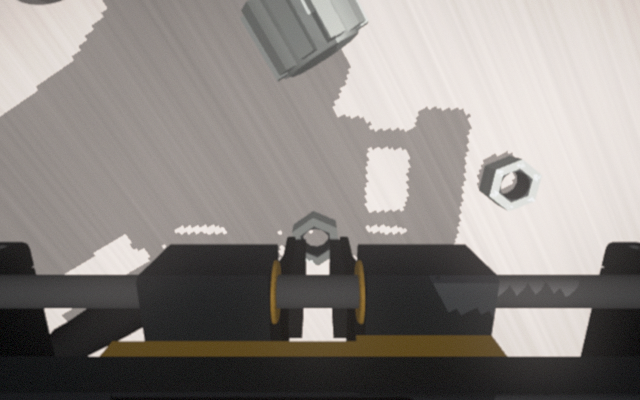

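Run:
```python
from h import *
o=env.get_obs();c,f=cal('wrist');T=o['tool_pos'];M=rot(o['tool_rot'])
print(o['time_s'],o['grip_width'],c,T)
for d in [(0,0,0),(0,0,-.019),(.0095,0,0),(.0095,0,-.01),(.0095,0.004,-.019)]: print(d,np.round(px(c,f,T+M@np.array(d)),1))
```

```text
5.1 0.004786552597055232 {'fov_y': 58.144533599316304, 'cx': 317.2856455621578, 'cy': 201.93208063283646, 'position': array([0.56132509, 0.21734214, 0.20183336]), 'orientation': array([-15.58950293,  -0.11146489, -29.95177175])} [0.52479367 0.15357684 0.01256375]
(0, 0, 0) [317.  237.4]
(0, 0, -0.019) [317.  250.9]
(0.0095, 0, 0) [317.  221.4]
(0.0095, 0, -0.01) [317.  227.4]
(0.0095, 0.004, -0.019) [324.9 233.5]
```

The nut at (316,237) coincides with the projected TCP, but the finger tips end around row 238, higher up, so they closed above the nut. I'll shut them fully and look closer.

Request:
apply_moves --pt "0 0 0 0 0 0 0" --pt "0 0 0 0 0 0 0"

```text
time_s: 5.3
tool_pos: [0.5248, 0.1535, 0.0125]
tool_rot: [180.0, -0.0, 60.0]
force: [0.3, -0.7, -0.4]
grip_width: 0.0008
grasp_force: 0.0
```

Run:
```python
from h import *
im=viewer.read_camera('wrist'); o=env.get_obs();print(o['grip_width'],o['tool_pos'],o['force'])
sc=viewer.read_camera('scene'); c,f=cal('scene'); u=px(c,f,o['tool_pos']); print(u)
a=cv2.resize(im[190:310,240:400],(400,300),interpolation=cv2.INTER_CUBIC)
x,y=int(u[0]),int(u[1]); b=cv2.resize(sc[y-40:y+20,x-40:x+40],(400,300),interpolation=cv2.INTER_CUBIC)
save(np.hstack([a,b]),'c2.png')
```

```text
0.0004124905650465511 [0.52472529 0.15356783 0.0124422 ] [0.47110844 1.07667507 0.76650129]
[np.float64(377.5623051101928), np.float64(277.58969544229126)]
```

View pics/c2.png

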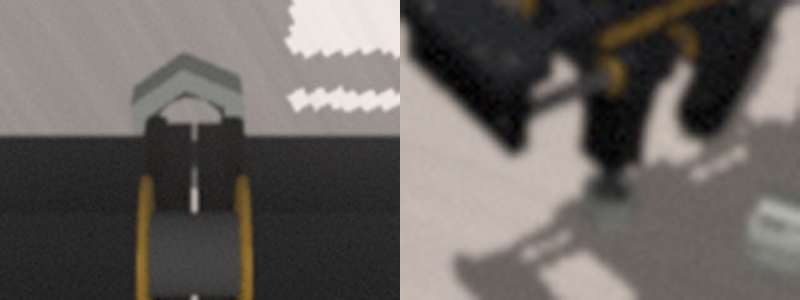

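The left crop shows the shut fingers sitting over the nut's rear half, so the tips are above the nut top even though the TCP reads 12.5 mm. I'll probe downward gently to find the true tip height.

Request:
apply_moves --pt "0 0 0.01 0 0 0 0" --pt "0 0 0.02 0 0 0 0" --pt "0 0 0.02 0 0 0 0"

```text
time_s: 5.7
tool_pos: [0.5244, 0.1534, 0.008]
tool_rot: [-180.0, 0.0, 60.0]
force: [0.4, -0.7, 0.4]
grip_width: 0.0004
grasp_force: 0.0
```

Request:
apply_moves --pt "0 0 0.01 0 0 0 0" --pt "0 0 0.02 0 0 0 0" --pt "0 0 0.02 0 0 0 0"

```text
time_s: 6.0
tool_pos: [0.5245, 0.1535, 0.0041]
tool_rot: [-180.0, 0.0, 60.0]
force: [0.0, 0.0, 0.4]
grip_width: 0.0003
grasp_force: 0.0
```

Request:
apply_moves --pt "0 0 0.01 0 0 0 0" --pt "0 0 0.02 0 0 0 0" --pt "0 0 0.02 0 0 0 0"

```text
time_s: 6.3
tool_pos: [0.5245, 0.1535, 0.0001]
tool_rot: [-180.0, 0.0, 60.0]
force: [0.1, 0.4, -0.7]
grip_width: 0.0004
grasp_force: 0.0
```

Request:
apply_moves --pt "0 0 0.01 0 0 0 0" --pt "0 0 0.02 0 0 0 0" --pt "0 0 0.02 0 0 0 0"

```text
time_s: 6.6
tool_pos: [0.5245, 0.1535, -0.0038]
tool_rot: [-180.0, 0.0, 60.0]
force: [-0.2, -0.5, -0.9]
grip_width: 0.0003
grasp_force: 0.0
```

Run:
```python
from h import *
im=viewer.read_camera('wrist'); o=env.get_obs()
for m in mask_pt('wrist','nut_a_center',.0165): print(m[:5])
sc=viewer.read_camera('scene'); c,f=cal('scene'); u=px(c,f,o['tool_pos']); print(u)
a=cv2.resize(im[190:310,240:400],(400,300),interpolation=cv2.INTER_CUBIC)
x,y=int(u[0]),int(u[1]); b=cv2.resize(sc[y-40:y+20,x-40:x+40],(400,300),interpolation=cv2.INTER_CUBIC)
save(np.hstack([a,b]),'c3.png')
```

```text
(0.63, [315.8, 231.4], 24.3, [0.5275, 0.1605, 0.0165], [0.5296, 0.1634, 0.0165])
[np.float64(376.9305032676147), np.float64(282.8620447475603)]
```

View pics/c3.png

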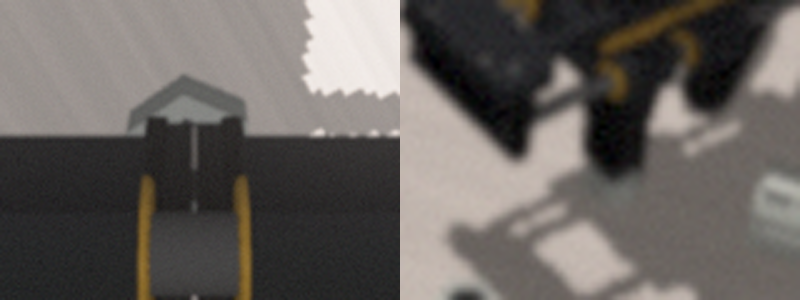

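The fingers are now just about at the nut top in the scene crop. I'll continue the gentle probe.

Request:
apply_moves --pt "0 0 0.01 0 0 0 0" --pt "0 0 0.015 0 0 0 0" --pt "0 0 0.015 0 0 0 0"

```text
time_s: 7.05
tool_pos: [0.5252, 0.1537, -0.0048]
tool_rot: [-180.0, -0.0, 60.0]
force: [-4.0, -2.1, 12.0]
grip_width: 0.0004
grasp_force: 5.9
```

Contact happens at a TCP reading of −0.0048 with the nut top at 0.023, so the tips are about 27.5 mm behind the reported TCP. I'll reopen and grasp with that correction.

Request:
apply_moves --pt "0.005 0 -0.1 0 0 0 0" --pt "0.005 0 -0.1 0 0 0 0.5" --pt "0.005 0 -0.1 0 0 0 0.5" --pt "0.005 0 -0.1 0 0 0 0.5" --pt "0.005 0 -0.1 0 0 0 0.5" --pt "0.005 0 -0.1 0 0 0 0.5" --pt "0.005 0 -0.03 0 0 0 0.5" --pt "0.005 0 0.01 0 0 0 0.5" --pt "0.005 0 0.035 0 0 0 0.5" --pt "0.005 0 0.035 0 0 0 0.5"

```text
time_s: 8.05
tool_pos: [0.5242, 0.154, -0.015]
tool_rot: [-179.9, 0.1, 60.0]
force: [0.7, -0.0, -0.1]
grip_width: 0.0437
grasp_force: 0.0
```

Request:
apply_moves --pt "0 0 0 0 0 0 0" --pt "0 0 0 0 0 0 0" --pt "0 0 0 0 0 0 0" --pt "0 0 0 0 0 0 0" --pt "0 0 0 0 0 0 0"

```text
time_s: 8.55
tool_pos: [0.5256, 0.1546, -0.0132]
tool_rot: [180.0, -0.0, 60.0]
force: [-0.7, -0.4, 1.3]
grip_width: 0.0237
grasp_force: 20.0
```

Nut a is held, with a width of 23.7 mm. Next I lift it and carry it over to the steel dish.

Request:
apply_moves --pt "0 0 -0.2 0 0 0 0" --pt "0 0 -0.45 0 0 0 0" --pt "0 0 -0.7 0 0 0 0" --pt "-0.1 0.03 -0.9 0 0 0 0" --pt "-0.35 0.12 -0.9 0 0 0 0" --pt "-0.6 0.2 -0.9 0 0 0 0" --pt "-0.716 0.262 -0.9 0 0 0 0"

```text
time_s: 9.25
tool_pos: [0.498, 0.0004, 0.167]
tool_rot: [180.0, -0.0, 59.8]
force: [0.9, 0.1, -0.7]
grip_width: 0.0233
grasp_force: 20.0
```

Request:
apply_moves --pt "-0.23 0.09 0 0 0 0 0" --pt "-0.46 0.18 0 0 0 0 0" --pt "-0.716 0.262 0 0 0 0 0"

```text
time_s: 9.55
tool_pos: [0.4732, -0.1441, 0.1667]
tool_rot: [180.0, -0.0, 60.0]
force: [1.6, -0.2, -0.7]
grip_width: 0.0238
grasp_force: 20.0
```

Request:
apply_moves --pt "-0.23 0.09 0 0 0 0 0" --pt "-0.46 0.18 0 0 0 0 0" --pt "-0.65 0.24 0 0 0 0 0" --pt "-0.716 0.262 0 0 0 0 0" --pt "-0.716 0.262 0 0 0 0 0"

```text
time_s: 10.05
tool_pos: [0.4459, -0.2955, 0.1666]
tool_rot: [180.0, 0.1, 59.7]
force: [1.0, 1.1, -0.5]
grip_width: 0.0236
grasp_force: 20.0
```

Run:
```python
from h import *
o=env.get_obs();print(o['tool_pos'],o['tool_rot'],o['qpos'],o['grip_width'])
im=viewer.read_camera('wrist'); save(im,'w4.png')
for m in mask_pt('wrist','dish',.05): print(m[:5])
c,f=cal('wrist'); print(px(c,f,(.456,-.28,.02)))
```

```text
[ 0.44591057 -0.29552441  0.16656925] [1.79978527e+02 6.54689491e-02 5.96800466e+01] [-15.82866363   6.27443053  50.05804148 103.2601166   -4.96693096
  72.73753975   5.21506482] 0.02359571215356621
(0.71, [319.3, 161.8], 70.5, [0.4603, -0.2738, 0.05], [0.4606, -0.2735, 0.05])
(0.65, [85.5, 327.4], 51.2, [0.2011, -0.2889, 0.05], [0.1818, -0.3, 0.05])
[np.float64(318.4805312377266), np.float64(166.89812927731978)]
```

View pics/w4.png

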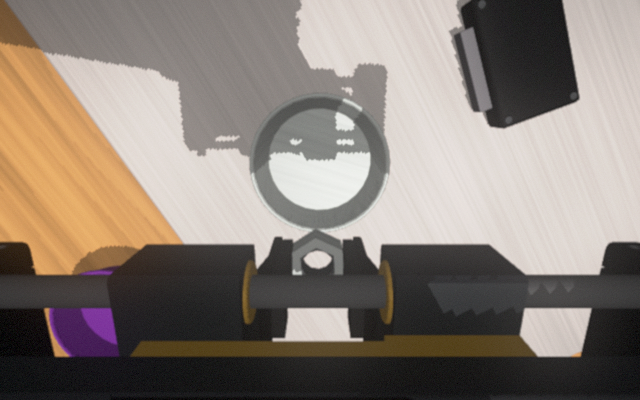

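The wrist view shows the nut in the fingers at (317,258) and the steel dish centred at (319,162). The purple dish is at lower left. I'll lower and release.

Request:
apply_moves --pt "0.05 0 0.2 0 0 0 0" --pt "0.05 0 0.4 0 0 0 0" --pt "0.05 0 0.6 0 0 0 0" --pt "0.05 0 0.7 0 0 0 0" --pt "0.05 0 0.78 0 0 0 0" --pt "0.05 0 0.78 0 0 0 0" --pt "0.05 0 0.78 0 0 0 0.45" --pt "0.05 0 0.78 0 0 0 0.45" --pt "0.05 0 0.78 0 0 0 0.45" --pt "0.05 0 0.78 0 0 0 0.45" --pt "0.05 0 0.6 0 0 0 0.5" --pt "0.05 0 0.35 0 0 0 0.5" --pt "0.05 0 0.1 0 0 0 0.5" --pt "0.05 0 0 0 0 0 0.5"

```text
time_s: 11.55
tool_pos: [0.4545, -0.2857, 0.1717]
tool_rot: [179.6, -0.1, 60.0]
force: [-0.3, -0.2, 0.3]
grip_width: 0.0436
grasp_force: 0.0
```

Run:
```python
from h import *
o=env.get_obs();print(o['tool_pos'],o['tool_rot'],o['grip_width'])
viewer.read_camera('wrist')
for t in ['nut_a_center','dish']:
  for m in mask_pt('wrist',t,.0265 if t[0]=='n' else .05): print(t,m[:5])
viewer.read_camera('scene')
for m in mask_pt('scene','nut_a_center',.0165): print(m[:5])
```

```text
[ 0.45452873 -0.28574051  0.17168294] [ 1.79565592e+02 -1.24213358e-01  5.99555580e+01] 0.04360932544896501
nut_a_center (0.78, [314.5, 181.1], 14.4, [0.4551, -0.2849, 0.0265], [0.4553, -0.2849, 0.0265])
dish (0.81, [315.5, 175.7], 68.8, [0.4603, -0.2757, 0.05], [0.4601, -0.2754, 0.05])
dish (0.69, [60.9, 331.4], 25.2, [0.1659, -0.2855, 0.05], [0.165, -0.2848, 0.05])
(0.45, [234.6, 204.2], 4.3, [0.4425, -0.2933, 0.0165], [0.4431, -0.2933, 0.0165])
```

Nut a is in the dish at (0.455, −0.285), with the dish at (0.460, −0.276). Next is nut b.

Request:
apply_moves --pt "0.23 -0.03 0 0 0 0 0.5" --pt "0.46 -0.06 0 0 0 0 0.5" --pt "0.747 -0.097 0 0 0 0 0.5"

```text
time_s: 12.1
tool_pos: [0.5063, -0.1511, 0.1647]
tool_rot: [-179.9, 0.1, 59.9]
force: [0.9, 0.1, 0.1]
grip_width: 0.0436
grasp_force: 0.0
```

Request:
apply_moves --pt "0.23 -0.03 0 0 0 0 0.5" --pt "0.46 -0.06 0 0 0 0 0.5" --pt "0.747 -0.097 0 0 0 0 0.5"

```text
time_s: 12.4
tool_pos: [0.5612, -0.019, 0.1645]
tool_rot: [-179.9, 0.1, 59.9]
force: [0.6, 0.3, 0.4]
grip_width: 0.0435
grasp_force: 0.0
```

Request:
apply_moves --pt "0.23 -0.03 0 0 0 0 0.5" --pt "0.46 -0.06 0.1 0 0 0 0.5" --pt "0.65 -0.09 0.2 0 0 0 0.5" --pt "0.747 -0.097 0.25 0 0 0 0.5" --pt "0.747 -0.097 0.25 0 0 0 0.5" --pt "0.747 -0.097 0.25 0 0 0 0.5"

```text
time_s: 13.0
tool_pos: [0.6189, 0.1175, 0.1146]
tool_rot: [-179.9, 0.2, 60.0]
force: [0.3, -0.3, -0.2]
grip_width: 0.0434
grasp_force: 0.0
```

Run:
```python
from h import *
o=env.get_obs();print(o['tool_pos'],o['tool_rot'],o['grip_width'])
viewer.read_camera('wrist'); c,f=cal('wrist')
for m in mask_pt('wrist','nut_a_center',.0165):
    print(m[:5])
    cs,_=cv2.findContours(m[5].astype(np.uint8),0,1); k=max(cs,key=cv2.contourArea).reshape(-1,2)
    P=np.array([pt(c,f,u,.02)[:2] for u in k])
    print((np.array([np.ptp(P@[np.cos(a),np.sin(a)]) for a in np.radians(np.arange(0,180,10))])*1000).round(1))
    T=o['tool_pos']; print('shift tool', rot(o['tool_rot']).T@(np.array(m[3])-T)/.2)
```

```text
[0.61886273 0.11753189 0.11461773] [-179.91006104    0.2147573    59.98632434] 0.043363279851132155
```

Run:
```python
from h import *
o=env.get_obs()
im=viewer.read_camera('wrist'); c,f=cal('wrist'); print(px(c,f,(.6285,.131,.0165)))
for b in boxes_of('wrist','nut_b_center'): print(b, pt(c,f,b['location'],.0165))
for m in mask_pt('wrist','nut_b_center',.0165): print(m[:5])
save(im,'w5.png')
```

```text
[np.float64(316.6955137994148), np.float64(173.4072236094891)]
{'location': [319.4, 179.1], 'conf': 0.85} [0.62803449 0.12577557 0.0165    ]
(0.95, [318.4, 172.9], 17.8, [0.6295, 0.131, 0.0165], [0.63, 0.131, 0.0165])
```

View pics/w5.png

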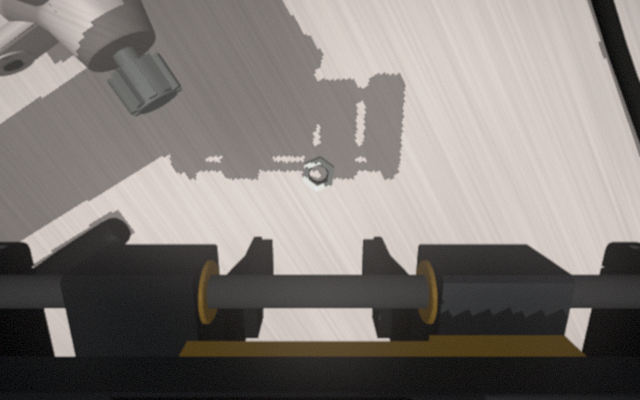

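The wrist view shows nut b at (318,173), which is (0.629, 0.131) in the world frame and agrees with the earlier estimates.

Request:
apply_moves --pt "0.084 0.01 0.2 0 0 0 0.5" --pt "0.084 0.01 0.4 0 0 0 0.5" --pt "0.084 0.01 0.55 0 0 0 0.5" --pt "0.084 0.01 0.62 0 0 0 0.5" --pt "0.084 0.01 0.645 0 0 0 0.5" --pt "0.084 0.01 0.645 0 0 0 0.5" --pt "0.084 0.01 0.645 0 0 0 0" --pt "0.084 0.01 0.645 0 0 0 0" --pt "0.084 0.01 0.645 0 0 0 0" --pt "0.084 0.01 0.645 0 0 0 0" --pt "0.084 0.01 0.645 0 0 0 0"

```text
time_s: 14.35
tool_pos: [0.6309, 0.1326, -0.0114]
tool_rot: [179.9, -0.1, 60.0]
force: [-1.4, 0.1, 5.5]
grip_width: 0.0238
grasp_force: 20.0
```

Nut b is held, again with a width of 23.8 mm. Carrying it to the dish.

Request:
apply_moves --pt "0 0 -0.2 0 0 0 0" --pt "0 0 -0.45 0 0 0 0" --pt "0 0 -0.7 0 0 0 0" --pt "-0.1 0.01 -0.9 0 0 0 0" --pt "-0.35 0.04 -0.9 0 0 0 0" --pt "-0.6 0.08 -0.9 0 0 0 0" --pt "-0.706 0.094 -0.9 0 0 0 0"

```text
time_s: 15.05
tool_pos: [0.5742, -0.0052, 0.1679]
tool_rot: [180.0, 0.1, 59.7]
force: [0.2, -0.8, 0.2]
grip_width: 0.0241
grasp_force: 20.0
```

Request:
apply_moves --pt "-0.23 0.03 0 0 0 0 0" --pt "-0.46 0.06 0 0 0 0 0" --pt "-0.706 0.094 0 0 0 0 0"

```text
time_s: 15.35
tool_pos: [0.5208, -0.1315, 0.1672]
tool_rot: [-180.0, -0.0, 60.1]
force: [1.0, -1.0, 0.1]
grip_width: 0.0237
grasp_force: 20.0
```

Request:
apply_moves --pt "-0.23 0.03 0 0 0 0 0" --pt "-0.46 0.06 0 0 0 0 0" --pt "-0.65 0.09 0 0 0 0 0" --pt "-0.706 0.094 0 0 0 0 0" --pt "-0.706 0.094 0 0 0 0 0" --pt "-0.706 0.094 0 0 0 0 0"

```text
time_s: 15.95
tool_pos: [0.4681, -0.2609, 0.1671]
tool_rot: [-180.0, -0.1, 60.1]
force: [0.7, 1.1, -0.7]
grip_width: 0.0237
grasp_force: 20.0
```

Request:
apply_moves --pt "-0.01 0 0.2 0 0 0 0" --pt "-0.01 0 0.4 0 0 0 0" --pt "-0.01 0 0.6 0 0 0 0" --pt "-0.01 0 0.7 0 0 0 0" --pt "-0.01 0 0.76 0 0 0 0" --pt "-0.01 0 0.76 0 0 0 0" --pt "-0.01 0 0.76 0 0 0 0.45" --pt "-0.01 0 0.76 0 0 0 0.45" --pt "-0.01 0 0.76 0 0 0 0.45" --pt "-0.01 0 0.76 0 0 0 0.45" --pt "-0.01 0 0.6 0 0 0 0.5" --pt "-0.01 0 0.35 0 0 0 0.5" --pt "-0.01 0 0.1 0 0 0 0.5" --pt "-0.01 0 0 0 0 0 0.5"

```text
time_s: 17.35
tool_pos: [0.4684, -0.2661, 0.1727]
tool_rot: [179.6, -0.1, 60.0]
force: [0.5, -0.4, -0.1]
grip_width: 0.0434
grasp_force: 0.0
```

Run:
```python
from h import *
o=env.get_obs();print(o['tool_pos'],o['tool_rot'],o['grip_width'])
for i in range(2):
  im=viewer.read_camera('wrist')
  for t in ['nut_a_center','dish']:
    for m in mask_pt('wrist',t,.0265 if t[0]=='n' else .05): print(t,m[:5])
viewer.read_camera('top')
c,f=cal('top')
for m in mask_pt('top','nut_a_center',.0265): print('top',m[:5])
save(im,'w6.png')
```

```text
[ 0.46836746 -0.26613113  0.1726648 ] [ 1.79577725e+02 -1.42757666e-01  5.99535138e+01] 0.043435341958699046
dish (0.85, [63.1, 338.8], 20.1, [0.1779, -0.2717, 0.05], [0.1741, -0.273, 0.05])
dish (0.74, [313.3, 201.8], 66.6, [0.4607, -0.2755, 0.05], [0.4603, -0.2757, 0.05])
dish (0.23, [312.2, 206.6], 14.7, [0.4582, -0.2782, 0.05], [0.4572, -0.279, 0.05])
nut_a_center (0.86, [313.8, 207.8], 14.9, [0.4529, -0.283, 0.0265], [0.4517, -0.284, 0.0265])
dish (0.84, [62.9, 338.9], 21.1, [0.1755, -0.2685, 0.05], [0.1724, -0.2706, 0.05])
dish (0.73, [315.6, 203.8], 67.7, [0.4586, -0.2738, 0.05], [0.4578, -0.2751, 0.05])
```

Request:
apply_moves --pt "0.2 -0.15 -0.15 0 0 0 0.5" --pt "0.4 -0.3 -0.15 0 0 0 0.5" --pt "0.6 -0.45 -0.15 0 0 0 0.5" --pt "0.725 -0.55 -0.15 0 0 0 0.5" --pt "0.725 -0.55 -0.15 0 0 0 0.5" --pt "0.725 -0.55 -0.15 0 0 0 0.5"

```text
time_s: 18.35
tool_pos: [0.443, -0.0834, 0.1967]
tool_rot: [-180.0, 0.1, 60.1]
force: [-0.0, -0.5, 0.8]
grip_width: 0.0432
grasp_force: 0.0
```

Run:
```python
from h import *
o=env.get_obs();print(o['tool_pos'],o['tool_rot'],o['qpos'])
im=viewer.read_camera('wrist'); save(im,'w7.png'); c,f=cal('wrist')
print(px(c,f,(.455,-.051,.137)),px(c,f,(.455,-.051,.095)))
for m in mask_pt('wrist','key_grip',.12):
    ys,xs=np.where(m[5]); print(m[:5],xs.min(),xs.max(),ys.min(),ys.max())
for m in mask_pt('wrist','lock',.07):
    ys,xs=np.where(m[5]); print(m[:5],xs.min(),xs.max(),ys.min(),ys.max())
a=cv2.imread('pics/w6.png')[150:260,240:390]; a=cv2.resize(a,(400,293),interpolation=cv2.INTER_CUBIC)
viewer.read_camera('top'); t=viewer.read_camera('top')[150:224,362:463,::-1]; t=cv2.resize(t,(400,293),interpolation=cv2.INTER_CUBIC)
y0=60;x0=180
b=im[y0:y0+112,x0:x0+300,::-1]; b=cv2.resize(b,(800,299),interpolation=cv2.INTER_CUBIC)
cv2.imwrite('pics/comp.png',np.vstack([np.hstack([a,t]),b]))
```

```text
[ 0.44299221 -0.0833659   0.19672317] [-1.79956340e+02  6.58030843e-02  6.01357783e+01] [-33.37304023  -9.41480315  37.03127603 110.72267746   5.84446459
  76.95242496 -27.90949433]
[np.float64(307.56914221746206), np.float64(158.86730137682204)] [np.float64(308.8490041387828), np.float64(150.82064519982774)]
(0.96, [310.9, 153.7], 25.6, [0.4573, -0.052, 0.12], [0.4574, -0.051, 0.12]) 298 325 130 180
(0.89, [311.7, 141.3], 72.4, [0.461, -0.046, 0.07], [0.4593, -0.0483, 0.07]) 243 384 91 190
(0.68, [311.0, 154.0], 25.4, [0.4526, -0.0583, 0.07], [0.4532, -0.0576, 0.07]) 298 325 130 180
```

Run:
```python
import cv2,numpy as np
p=cv2.imread('pics/comp.png'); w=cv2.imread('pics/w7.png')[88:200,160:460]
p[293:]=cv2.resize(w,(800,299),interpolation=cv2.INTER_CUBIC); cv2.imwrite('pics/comp2.png',p)
```

```text
(no output)
```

View pics/comp2.png

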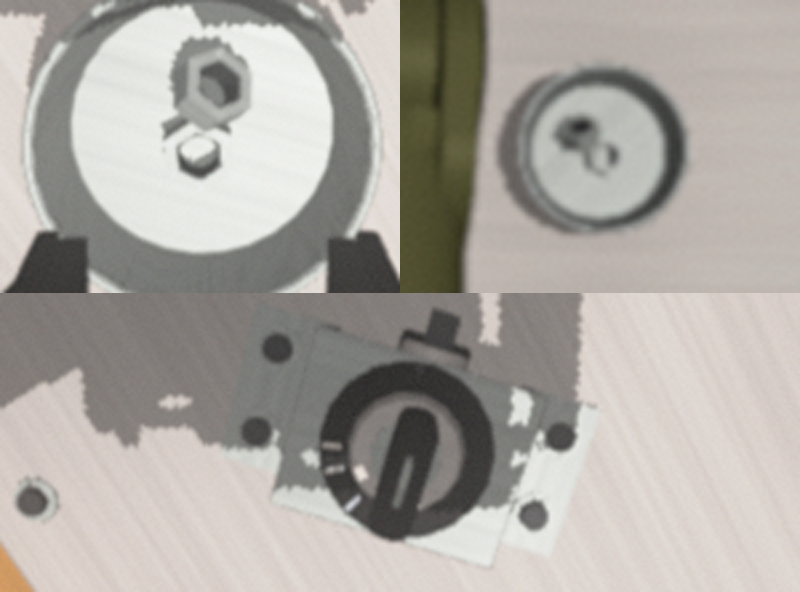

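Upper crops: both nuts lie side by side in the steel dish. Lower crop: the key head is at about (411,470), tilted 17° from the image vertical, with the bracket square to it and four ticks on its left. That puts the key axis at about (0.4575, −0.051) and the grasp yaw at about 42.5°.

Request:
apply_moves --pt "0.177 -0.018 0 0 0 0.1 0.5" --pt "0.177 -0.018 0 0 0 0.205 0.5" --pt "0.177 -0.018 0 0 0 0.205 0.5" --pt "0.177 -0.018 0.15 0 0 0.205 0.5" --pt "0.177 -0.018 0.3 0 0 0.205 0.5" --pt "0.177 -0.018 0.45 0 0 0.205 0.5" --pt "0.177 -0.018 0.55 0 0 0.205 0.5" --pt "0.177 -0.018 0.6 0 0 0.205 0.5" --pt "0.177 -0.018 0.6 0 0 0.205 0.5" --grip_force 20

```text
time_s: 19.5
tool_pos: [0.457, -0.0523, 0.0765]
tool_rot: [-179.9, 0.1, 42.4]
force: [-0.3, 0.2, 0.2]
grip_width: 0.0434
grasp_force: 0.0
```

Request:
apply_moves --pt "0 0 0 0 0 0 0" --pt "0 0 0 0 0 0 0" --pt "0 0 0 0 0 0 0" --pt "0 0 0 0 0 0 0" --pt "0 0 0 0 0 0 0" --pt "0 0 0 0 0 0 0" --pt "0 0 0 0 0 0 0" --pt "0 0 0 0 0 0 0" --grip_force 20

```text
time_s: 20.3
tool_pos: [0.4572, -0.0499, 0.0779]
tool_rot: [-179.8, -0.0, 42.4]
force: [-3.0, 3.4, 5.1]
grip_width: 0.0116
grasp_force: 20.0
```

The key is gripped at 11.6 mm. Turning clockwise, first to about 0.75 rad.

Request:
apply_moves --pt "0 -0.01 0 0 0 0 0" --pt "0 -0.01 0 0 0 0.08 0" --pt "0 -0.01 0 0 0 0.16 0" --pt "0 -0.01 0 0 0 0.24 0" --pt "0 -0.01 0 0 0 0.32 0" --pt "0 -0.01 0 0 0 0.4 0" --pt "0 -0.01 0 0 0 0.45 0" --pt "0 -0.01 0 0 0 0.5 0" --pt "0 -0.01 0 0 0 0.5 0" --grip_force 40

```text
time_s: 21.2
tool_pos: [0.4575, -0.0505, 0.0779]
tool_rot: [180.0, -0.1, -0.6]
force: [1.2, -1.5, 1.7]
grip_width: 0.0115
grasp_force: 40.0
```

Run:
```python
from h import *
o=env.get_obs();print({k:np.round(o[k],2) for k in ['qpos','wrist_torque','force','grip_width']})
viewer.read_camera('top')
for t in ['dish','nut_a_center']:
  for m in mask_pt('top',t,.045): print(t,m[:5])
```

```text
{'qpos': array([-32.58,  -0.36,  35.8 , 118.51,   0.29,  61.68, -87.5 ]), 'wrist_torque': array([-0.36, -0.03,  0.21]), 'force': array([ 1.17, -1.55,  1.72]), 'grip_width': np.float64(0.01)}
dish (0.93, [425.1, 282.4], 22.1, [0.1928, -0.3116, 0.045], [0.1921, -0.312, 0.045])
```

Request:
apply_moves --pt "0 0 0 0 0 0.07 0" --pt "0 0 0 0 0 0.14 0" --pt "0 0 0 0 0 0.21 0" --pt "0 0 0 0 0 0.28 0" --pt "0 0 0 0 0 0.34 0" --pt "0 0 0 0 0 0.38 0" --pt "0 0 0 0 0 0.41 0" --pt "0 0 0 0 0 0.43 0" --pt "0 0 0 0 0 0.43 0" --grip_force 40

```text
time_s: 22.25
tool_pos: [0.4573, -0.0509, 0.0779]
tool_rot: [180.0, -0.1, -37.4]
force: [0.4, -5.7, 4.3]
grip_width: 0.0121
grasp_force: 40.0
```

Run:
```python
from h import *
o=env.get_obs();print({k:np.round(o[k],3) for k in ['qpos','wrist_torque','force','grip_width','tool_rot']})
```

```text
{'qpos': array([ -32.429,   -0.353,   35.661,  118.503,    0.338,   61.71 ,
       -124.366]), 'wrist_torque': array([-1.13 , -0.034,  0.822]), 'force': array([ 0.368, -5.713,  4.272]), 'grip_width': np.float64(0.012), 'tool_rot': array([ 1.79966e+02, -1.13000e-01, -3.74370e+01])}
```

The wrist moment rose to 0.82 N m, well above the key's 0.26, so it is at the stop. I'll hold there and then hand in.

Request:
apply_moves --pt "0 0 0 0 0 0.005 0" --pt "0 0 0 0 0 0.01 0" --pt "0 0 0 0 0 0.01 0" --pt "0 0 0 0 0 0.01 0" --pt "0 0 0 0 0 0.01 0" --pt "0 0 0 0 0 0.01 0" --pt "0 0 0 0 0 0.01 0" --pt "0 0 0 0 0 0.01 0" --grip_force 40

```text
time_s: 23.05
tool_pos: [0.4573, -0.0509, 0.0779]
tool_rot: [180.0, -0.1, -38.3]
force: [0.9, -4.9, 4.7]
grip_width: 0.0123
grasp_force: 40.0
```

Run:
```python
from h import *
o=env.get_obs();print({k:np.round(o[k],3) for k in ['wrist_torque','force','grasp_force','grip_width','tool_rot']})
if o['grasp_force']>10 and o['wrist_torque'][2]>.4: print(env.sign_off())
```

```text
{'wrist_torque': array([-1.164, -0.124,  0.898]), 'force': array([ 0.935, -4.933,  4.682]), 'grasp_force': np.float64(40.002), 'grip_width': np.float64(0.012), 'tool_rot': array([ 1.79968e+02, -1.11000e-01, -3.82700e+01])}
the job is handed in; nothing more can be done
None
```

I put both nuts in the steel dish, turned the key clockwise until it met its stop (read from the wrist torque, since the key angle isn't shown), and handed the job in at about 23 s still gripping it at 40 N; no verdict came back.

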